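Show the apprentice the next cut

ROBOT

A 6-joint arm with a two-finger parallel gripper is mounted at the origin on the work surface. World frame = base frame: x ahead of the robot, y to its left, z up, the work surface at z = 0. Lengths are in m, angles in rad, forces in N, time in s.
With the tool pointing down it reaches from about 0.35 to 0.975 m from the base axis. Payload 4.9 kg.
Tool frame: the origin (TCP) lies at the very end of the fingers, on their centre line; the grasp point (between the pads) lies 19 mm behind it (manip.hold_point_z is the distance from the TCP to the grasp point, in m); z points along the fingers, x is the direction in which the jaws open and shut, and the axes are right-handed (so a half turn about z gives the same grasp; the last joint's range is limited). The gripper opens to 85 mm and grips with 20 to 120 N. Pads are 22 mm wide; open, the fingers measure 114 mm over their backs; the gripper's body (76 mm by 85 mm) begins 54 mm behind the grasp point. The pads swing forward as they close: fully open they stand 13 mm farther back than shut.
Start: joints at [1.035, 0.053, 1.613, -0, 1.476, -0.119], TCP at [0.253, 0.571, 0.231] pointing down, gripper open.
Joint ranges: [-3.01, 3.01], [-1.01, 2.22], [0.06, 2.58], [-1.02, 4.17], [0.09, 2.62], [-3.14, 3.14]. Speed limits (rad/s): [2.57, 2.57, 3.14, 3.14, 3.14, 3.14].

INTERFACE

Orientations are given as a unit quaternion [w, x, y, z].
In Python, from plant import manip gives the robot as it stands.
- The arm moves only by the shell command python3 -m handwheel 'ROWS' [OPENING]. ROWS is JSON, a list of rows, each an object of numbers: "dx", "dy", "dz": the shift along the tool's x, y, z in m; "ax", "ay", "az": the turn, a rotation vector about the tool's x, y, z in rad. In form: [{"dx": .., "dy": .., "dz": .., "ax": .., "ay": .., "az": ..}, ...]. A call has 1 to 5 rows; each row is the pose to reach, as a shift and turn from the pose commanded when the call began, along the tool's axes at that moment; what a row does not reach only later rows make up. A row lasts 1/8 s, in which the tool goes at most 62.5 mm and 10.7 degrees, less where a joint would pass 70% of its speed; a pose out of reach is approached as far as the arm can. A call with a gripper value outside its range is refused whole. OPENING is the closure in counts, from 0 (fully open) to 255 (shut), set as the call begins (- or left out, the last holds). The fingers move at their own pace and stop on an object; the grip force is fixed at half the most. Time passes only in rows, so rows that repeat a pose let the fingers close. It gives the time, the measured TCP pose, the force and the opening at its end, in the units of the state.
- manip.state(): the state, without advancing time (a new reading comes with each control period).
- manip.grab_frame(name): name is "side" or "top"; returns a dict with "image" (400x640x3 uint8, blue, green, red), "z_map" (400x640 float32, m along the optical axis (not along the pixel's ray), 0 where there is no reading), "K" (3x3 intrinsics, pixels), "k1" (the pictures are not rectified: a ray, as slopes to the right and down, at radius r is drawn at 1 + k1 r^2 times it, then the intrinsics apply), "xyz" and "rotation" of the camera in the world. Camera axes: x right, y up, looking along -z (the intrinsics and any distortion apply to the point x, -y, -z); pixel columns grow to the right and rows downward; lengths in m; the calibration is good to about 2 mm. A picture is of the moment at which its call begins.
- manip.job_done(): hands the job in, once; it reports no verdict.
The state is a dict: "time": time; "joint_pos": joint angles; "joint_vel": joint speeds; "joint_efforts": joint torques, N m; "tool_pos": TCP position; "tool_rot": TCP orientation; "contact_force": force on the tool from outside, world axes, zero at the start; "ft_torque": the same for the moment, N m; "gripper_width": opening from 0.0 (shut) to 1.0 (fully open).
Only numpy, scipy, OpenCV 4.12 (cv2) and the standard library are available. Lean on these libraries where they do the work, as an engineer would, in place of code of your own. Each camera call takes 0.05 s, during which the arm holds its last target.

TASK

Show the apprentice the next cut by pointing from above: first at the round sample with the star pattern (copy this), then at the gouge with the blue band (use this), then at the one rosette on the panel that is still uncarved (cut here). At each, bring the fingertips to two or three centimetres above it, with the midpoint between the fingers over it, and keep still for two seconds; finish still pointing at the uncarved rosette. Touch, move or pick up nothing at all.

Things in the scene. Friction and masses are not known exactly. Their poses are not given: they have to be found in the camera images.
- sample_star: loose round dark-wood pattern sample, 70 mm across, 16 mm thick, lying flat; on top, in pale wood, a star of three crossed straight bars (six rays), 18 mm high in all. Origin: centre of its underside, z up
- gouge_blue: carving gouge lying flat on the grey tool board, with a 45 mm wide blue band round its wooden handle. 240 mm long. Origin: on its underside below the ferrule where handle meets steel; +x runs along the tool to the steel cutting tip. Handle from x = -120 to 0 mm, 28 mm thick (its top 29 mm above the origin's height), band centred at x = -80 mm; steel shaft to x = +120 mm, 9 to 18 mm wide
- uncarved: the one uncarved rosette on the panel: flat pale wood disc, 60 mm across, 6 mm thick, with a thin dark pencilled cross and ring; fixed. Origin: centre of its underside (at the panel's top face), z up
- panel: the pale wooden panel being carved, fixed, 250 x 290 x 45 mm (x, y, z), four rosettes near its corners and a small oval motif in the middle. Origin: centre of its underside
- carved_a: one of three finished rosettes on the panel: darker wood disc, 60 mm across, with six pale carved petals, up to 11 mm high; fixed. Origin: centre of its underside, z up
- carved_b: one of three finished rosettes on the panel: darker wood disc, 60 mm across, with six pale carved petals, up to 11 mm high; fixed. Origin: centre of its underside, z up
- carved_c: one of three finished rosettes on the panel: darker wood disc, 60 mm across, with six pale carved petals, up to 11 mm high; fixed. Origin: centre of its underside, z up
- sample_square: loose round dark-wood pattern sample, 70 mm across, 16 mm thick, lying flat; on top, in pale wood, a plain 42 mm square, 18 mm high in all. Origin: centre of its underside, z up
- sample_rings: loose round dark-wood pattern sample, 70 mm across, 16 mm thick, lying flat; on top, in pale wood, two concentric rings and a centre dot, 21 mm high in all. Origin: centre of its underside, z up
- gouge_red: carving gouge lying flat on the grey tool board, with a 45 mm wide red band round its wooden handle. 240 mm long. Origin: on its underside below the ferrule where handle meets steel; +x runs along the tool to the steel cutting tip. Handle from x = -120 to 0 mm, 28 mm thick (its top 29 mm above the origin's height), band centred at x = -80 mm; steel shaft to x = +120 mm, 9 to 18 mm wide
- gouge_green: carving gouge lying flat on the grey tool board, with a 45 mm wide green band round its wooden handle. 240 mm long. Origin: on its underside below the ferrule where handle meets steel; +x runs along the tool to the steel cutting tip. Handle from x = -120 to 0 mm, 28 mm thick (its top 29 mm above the origin's height), band centred at x = -80 mm; steel shaft to x = +120 mm, 9 to 18 mm wide
- tool_board: fixed flat grey board under the gouges, 300 x 250 x 12 mm. Origin: centre of its underside. Also on the bench, beyond the panel and at the sides: a mallet, a sharpening stone, a glue bottle (130 mm tall) and fixed shop equipment, all to be left untouched
Things that resemble listed ones, but are neither listed nor needed, are in the scene too. What is shaped like the sample_star but orange or pink is not meant.

How it is judged:
By the outcome, as a careful person would: the job done as asked, in the order asked, and still so for the second after the job is handed in, with the robot touching nothing.
It also fails if it takes over 54 s, if anything falls off the work surface, if the arm or the gripper's body presses on something with over 40 N, if the wrist force passes 120 N, or if a joint passes its speed limit or range.

## Working session

There is one attempt and no reset: what is moved stays moved. The work goes in short steps, Python scripts to look and compute and a shell command to move; the robot and the scene stay as the last step left them, time stands still between calls to the robot, and variables do not carry over. Pictures are saved under pics/ and viewed, and the job is handed in when it is done.

```bash
mkdir -p pics; ls; cat > h.py <<'E'
import numpy as np, cv2
from plant import manip
E
python3 - <<'E'
from h import *
s=manip.state(); print({k:np.round(v,4) for k,v in s.items()}); print(manip.hold_point_z)
import pickle
for n in("top","side"):
    f=manip.grab_frame(n); pickle.dump(f,open(n+"0.pkl","wb")); cv2.imwrite(f"pics/{n}0.png",f["image"])
    print(n,f["K"],f["k1"],f["xyz"],f["rotation"])
E
```

```text
pics
{'time': np.float64(0.0), 'joint_pos': array([ 1.035 ,  0.0534,  1.6143, -0.    ,  1.476 , -0.119 ]), 'joint_vel': array([-0.    , -0.0004,  0.0011, -0.0002,  0.0001, -0.0004]), 'joint_efforts': array([ 1.20000e-03, -3.93682e+01, -3.70182e+01,  0.00000e+00,
        6.90000e-03,  0.00000e+00]), 'tool_pos': array([0.2527, 0.571 , 0.2301]), 'tool_rot': array([ 5.000e-04,  8.381e-01,  5.455e-01, -9.000e-04]), 'contact_force': array([-0.4982,  0.1285,  0.6968]), 'ft_torque': array([ 0.0012,  0.0331, -0.0373]), 'gripper_width': np.float64(0.9976)}
0.0187
top [[403.94574567   0.         318.85238102]
 [  0.         403.94574567 207.31285942]
 [  0.           0.           1.        ]] -0.08040851210387347 [0.43619173 0.05636036 1.08010864] [ 0.71538441  0.05374817 -0.04432122 -0.69524953]
side [[487.27493673   0.         310.10167519]
 [  0.         487.27493673 197.59534089]
 [  0.           0.           1.        ]] -0.13984143862598725 [-0.07927738 -0.68674673  0.9372869 ] [ 0.85215437  0.38755016 -0.14253279 -0.32143772]
```

View pics/top0.png

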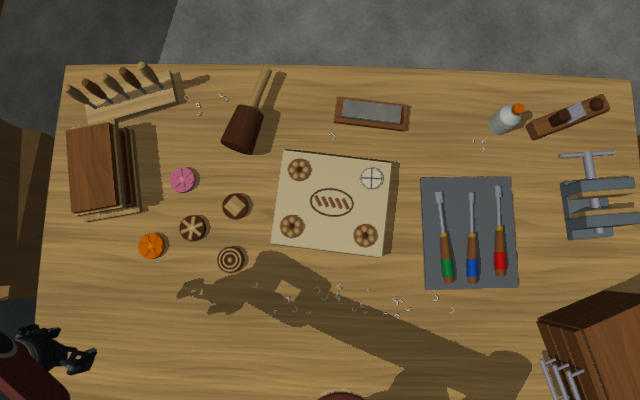

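View pics/side0.png

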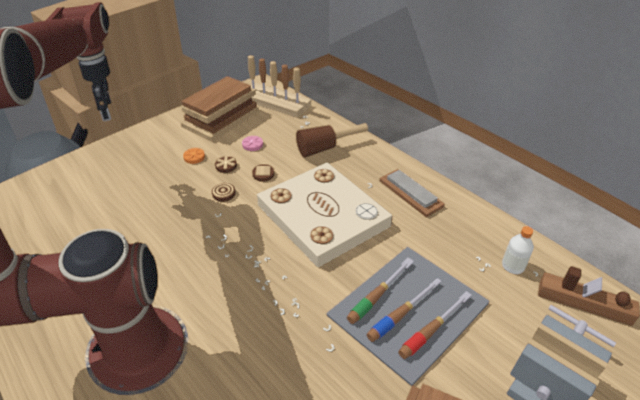

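Star candidates in the top image are the dark disc with a pale star at (193,228), the orange one at (151,246) and the pink one at (182,180). The dark one fits the description. For the gouge I take the blue band at (472,268). The uncarved rosette is the pale disc with a cross at (372,178). I'll confirm all three in an enlarged crop.

```bash
cat >> h.py <<'E'
import pickle
from scipy.spatial.transform import Rotation as R
def rot(q): return R.from_quat([q[1],q[2],q[3],q[0]]).as_matrix()
def pts(f,uv):
    """world points for pixels using depth map"""
    uv=np.asarray(uv,float).reshape(-1,2)
    n=cv2.undistortPoints(uv.reshape(-1,1,2),f["K"],np.array([f["k1"],0,0,0.])).reshape(-1,2)
    z=f["z_map"][uv[:,1].round().astype(int),uv[:,0].round().astype(int)]
    c=np.c_[n[:,0],-n[:,1],-np.ones(len(n))]*z[:,None]
    return c@rot(f["rotation"]).T+f["xyz"]
def cloud(f):
    h,w=f["z_map"].shape; u,v=np.meshgrid(np.arange(w),np.arange(h))
    return pts(f,np.c_[u.ravel(),v.ravel()]).reshape(h,w,3)
def proj(f,P):
    c=(np.atleast_2d(P)-f["xyz"])@rot(f["rotation"]); r=c[:,:2]/-c[:,2:]; r[:,1]*=-1
    r=r*(1+f["k1"]*(r**2).sum(1,keepdims=True)); return r@np.diag(np.diag(f["K"])[:2])+f["K"][:2,2]
E
python3 - <<'E'
from h import *
t=pickle.load(open("top0.pkl","rb")); im=t["image"]
def crop(u,v): return cv2.resize(im[v-30:v+30,u-32:u+32],(266,250),interpolation=cv2.INTER_CUBIC)
cv2.imwrite("pics/crop0.png",np.hstack([crop(193,228),crop(472,258),crop(372,178)]))
for n in("top","side"):
    f=pickle.load(open(n+"0.pkl","rb")); C=cloud(f); hsv=cv2.cvtColor(f["image"],cv2.COLOR_BGR2HSV)
    z=C[...,2]
    # discs above bench
    A={"top":((193,228),(372,178)),"side":((226,163),(367,211))}[n]
    for (u,v),zl in zip(A,(0.008,0.048)):
        m=np.zeros(z.shape,bool); m[v-22:v+22,u-22:u+22]=1
        m&=(z>zl)&(f["z_map"]>0)
        _,lab=cv2.connectedComponents(m.astype(np.uint8)); m=lab==lab[v,u] if lab[v,u] else m
        P=C[m]; print(n,(u,v),m.sum(),(P.min(0)+P.max(0))/2,np.ptp(P,0)[:2],np.percentile(P[:,2],[5,50,95]), pts(f,[(u,v)]))
    m=cv2.inRange(hsv,(105,120,40),(130,255,255))>0
    m&=f["z_map"]>0
    nl,lab,st,ce=cv2.connectedComponentsWithStats(m.astype(np.uint8))
    for i in range(1,nl):
        if st[i,4]>30:
            P=C[lab==i]; print("blue",ce[i],st[i,4],P.mean(0),(P.min(0)+P.max(0))/2,P[:,2].max())
    print("tip/ferr", pts(f,{"top":[(472,198),(472,233),(473,280)],"side":[(434,284),(404,309),(373,334)]}[n]))
E
```

```text
top (193, 228) 522 [0.51962765 0.41059896 0.01562828] [0.07011883 0.06720381] [0.01241753 0.01609753 0.01995118] [[0.51915744 0.40584291 0.02052833]]
top (372, 178) 384 [ 0.66100003 -0.0599549   0.05206707] [0.05971207 0.05977779] [0.04834217 0.0508958  0.05376665] [[ 0.65980016 -0.0632633   0.05424821]]
blue [471.98571429 267.41904762] 210 [ 0.43627806 -0.32691561  0.03671537] [ 0.43605981 -0.33345869  0.0282995 ] 0.047005844868945657
tip/ferr [[ 0.61889758 -0.33297009  0.03005202]
 [ 0.52547088 -0.32931052  0.03435694]
 [ 0.40422224 -0.32862037  0.03817771]]
side (226, 163) 284 [0.51777922 0.41425287 0.01655017] [0.06912955 0.08311971] [0.01141055 0.01761014 0.02163402] [[0.51628657 0.40247935 0.02093853]]
side (367, 211) 269 [ 0.66540909 -0.06008407  0.05230903] [0.06989493 0.06637542] [0.04893945 0.05206546 0.05493556] [[ 0.65944313 -0.06482906  0.05246062]]
blue [383.95689655 325.4612069 ] 232 [ 0.43508421 -0.33436233  0.03724631] [ 0.43455422 -0.32700639  0.02785557] 0.04572104657357312
tip/ferr [[ 0.61360439 -0.33260359  0.02961818]
 [ 0.50256889 -0.33377384  0.03441358]
 [ 0.40080991 -0.33391051  0.03849866]]
```

View pics/crop0.png

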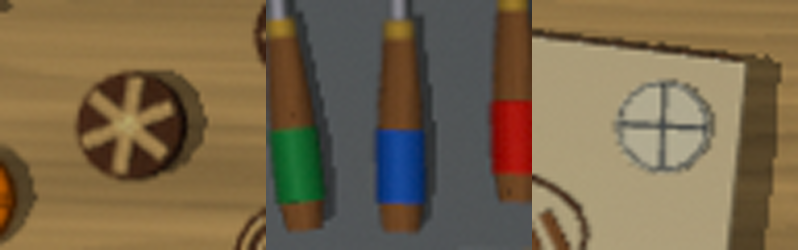

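The crop confirms all three: the dark disc with a pale six-ray star, the blue-banded gouge, and the pale disc with a pencilled cross and ring. Next I'll check for tall obstacles and work out the shifts.

```bash
cat >> h.py <<'E'
T={"star":(0.518,0.407,0.018),"blue":(0.436,-0.331,0.041),"unc":(0.660,-0.062,0.051)}
def delta(name,h):
    s=manip.state(); p=np.array(T[name])+[0,0,h]; M=rot(s["tool_rot"])
    tilt=R.from_matrix(M.T@np.column_stack([[M[0,0],M[1,0],0]/np.hypot(M[0,0],M[1,0]),[M[1,0],-M[0,0],0]/np.hypot(M[0,0],M[1,0]),[0,0,-1]])).as_rotvec()
    print(round(float(s["time"]),2),name,"pos",s["tool_pos"].round(4),"err world",(p-s["tool_pos"]).round(4),"d tool",(M.T@(p-s["tool_pos"])).round(4),"tiltfix",tilt.round(4))
    print("j",np.round(s["joint_pos"],2),"f",np.round(s["contact_force"],1),"w",s["gripper_width"],"hp",manip.hold_point_z)
E
python3 - <<'E'
from h import *
f=pickle.load(open("top0.pkl","rb")); C=cloud(f); z=C[...,2]
m=(z>0.07)&(f["z_map"]>0)
nl,lab,st,ce=cv2.connectedComponentsWithStats(m.astype(np.uint8))
for i in range(1,nl):
    if st[i,4]>40: P=C[lab==i]; print(ce[i].round(),P.min(0).round(3),P.max(0).round(3))
delta("star",0.12)
E
```

```text
[148.  72.] [0.897 0.509 0.073] [0.921 0.534 0.171]
[130.  78.] [0.882 0.557 0.073] [0.907 0.583 0.169]
[111.  83.] [0.865 0.603 0.072] [0.891 0.628 0.17 ]
[93. 88.] [0.851 0.652 0.074] [0.878 0.677 0.172]
[76. 94.] [0.837 0.699 0.071] [0.866 0.725 0.17 ]
[599. 102.] [ 0.872 -0.691  0.07 ] [ 0.9   -0.672  0.078]
[510. 114.] [ 0.804 -0.451  0.07 ] [ 0.865 -0.393  0.133]
[579. 109.] [ 0.841 -0.634  0.07 ] [ 0.88  -0.607  0.089]
[241. 127.] [0.724 0.237 0.07 ] [0.844 0.332 0.094]
[561. 116.] [ 0.819 -0.58   0.071] [ 0.853 -0.545  0.103]
[ 95. 168.] [0.536 0.573 0.07 ] [0.797 0.746 0.116]
[603. 188.] [ 0.617 -0.732  0.07 ] [ 0.671 -0.576  0.125]
[607. 218.] [ 0.539 -0.737  0.07 ] [ 0.594 -0.585  0.125]
[600. 349.] [ 0.115 -0.709  0.07 ] [ 0.381 -0.497  0.204]
[ 38. 364.] [0.214 0.417 0.243] [0.314 0.635 0.561]
0.1 star pos [0.2527 0.571  0.2302] err world [ 0.2653 -0.164  -0.0922] d tool [-0.0424  0.309   0.0922] tiltfix [-0.0002  0.0018 -0.    ]
j [ 1.03  0.05  1.61  0.    1.48 -0.12] f [ 0.  -0.   0.5] w 0.9974785363526849 hp 0.0187
```

```bash
python3 -m handwheel '[{"dx":-0.008,"dy":0.059},{"dx":-0.016,"dy":0.118},{"dx":-0.025,"dy":0.177},{"dx":-0.033,"dy":0.236,"dz":0.02},{"dx":-0.040,"dy":0.290,"dz":0.04}]' 255
python3 -m handwheel '[{"dx":-0.002,"dy":0.019,"dz":0.03},{"dx":-0.002,"dy":0.019,"dz":0.052},{"dx":-0.002,"dy":0.019,"dz":0.052}]'
python3 - <<'E'
from h import *
delta("star",0.025)
f=manip.grab_frame("side"); pickle.dump(f,open("side1.pkl","wb"))
u,v=proj(f,manip.state()["tool_pos"])[0]; print(u,v)
i=f["image"].copy(); cv2.circle(i,(int(u),int(v)),2,(0,255,0),-1)
u,v=int(u),int(v); cv2.imwrite("pics/side1.png",cv2.resize(i[v-70:v+60,u-85:u+85],(784,600)))
E
```

```text
0.1 star pos [0.2527 0.571  0.2302] err world [ 0.2653 -0.164  -0.1872] d tool [-0.0422  0.309   0.1872] tiltfix [-0.0002  0.0018 -0.    ]
j [ 1.03  0.05  1.61  0.    1.48 -0.12] f [ 0.  -0.   0.5] w 0.9974785363526849 hp 0.0187
108.39803196333875 115.48167810970126invalid input at $[0]: expected keys dx, dy, dz, ax, ay, az
invalid input at $[0]: expected keys dx, dy, dz, ax, ay, az
```

View pics/side1.png

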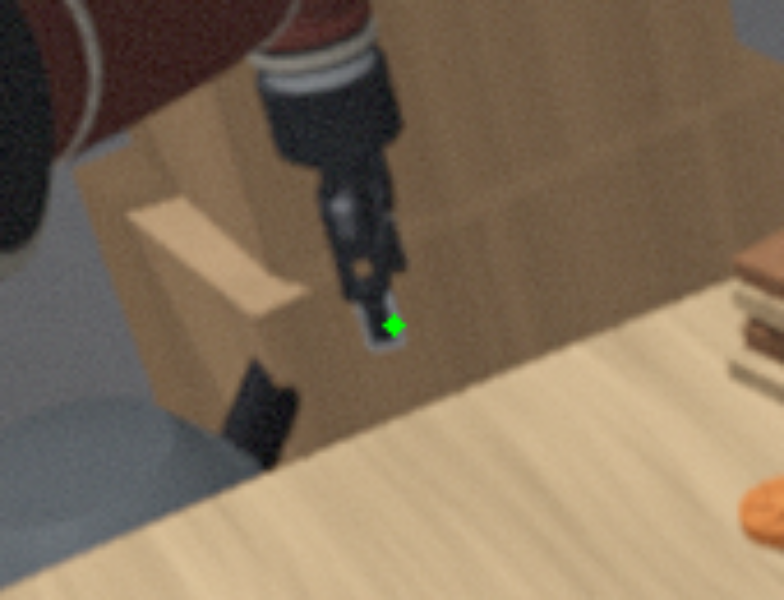

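All keys are required in each row. First I'll check whether the TCP matches the open fingertips, by projecting TCP ± finger offset.

```bash
python3 - <<'E'
from h import *
f=pickle.load(open("side1.pkl","rb")); s=manip.state(); M=rot(s["tool_rot"])
i=f["image"].copy(); i=cv2.resize(i[45:175,23:193],(784,600))
for off,c in((0,(0,255,0)),(0.013,(0,0,255))):
  for sg in(-1,1):
    u,v=proj(f,s["tool_pos"]+sg*0.047*M[:,0]-off*M[:,2])[0]
    cv2.circle(i,(int((u-23)*4.61),int((v-45)*4.61)),3,c,-1)
    # depth near finger tip
cv2.imwrite("pics/side1b.png",i)
E
```

```text
(no output)
```

View pics/side1b.png

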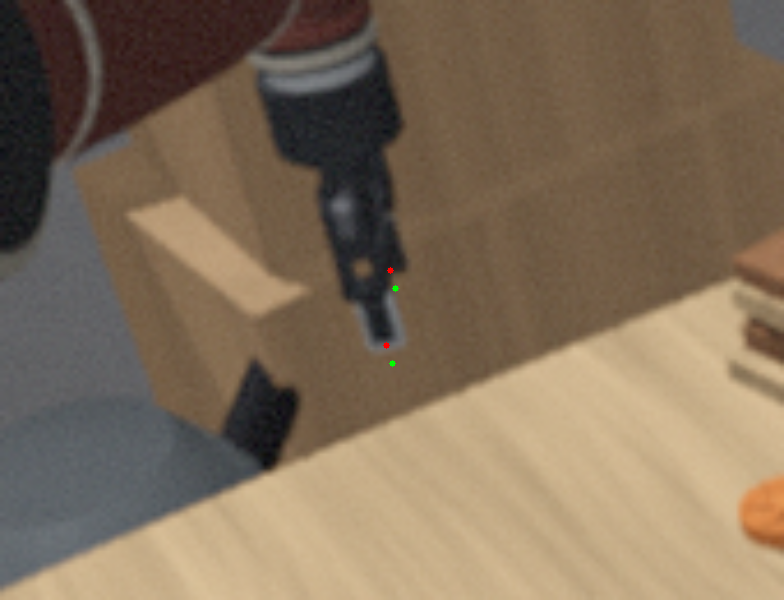

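The open fingertips sit at the red marks, 13 mm behind the TCP, so the TCP is where the tips are when shut. I'll shut the gripper so the fingertips and the TCP coincide.

```bash
python3 -m handwheel '[{"dx":-0.008,"dy":0.059,"dz":0,"ax":0,"ay":0,"az":0},{"dx":-0.016,"dy":0.118,"dz":0,"ax":0,"ay":0,"az":0},{"dx":-0.025,"dy":0.177,"dz":0,"ax":0,"ay":0,"az":0},{"dx":-0.033,"dy":0.236,"dz":0.02,"ax":0,"ay":0,"az":0},{"dx":-0.040,"dy":0.290,"dz":0.04,"ax":0,"ay":0,"az":0}]' 255
python3 -m handwheel '[{"dx":-0.002,"dy":0.019,"dz":0.03,"ax":0,"ay":0,"az":0},{"dx":-0.002,"dy":0.019,"dz":0.052,"ax":0,"ay":0,"az":0},{"dx":-0.002,"dy":0.019,"dz":0.052,"ax":0,"ay":0,"az":0}]'
python3 - <<'E'
from h import *
delta("star",0.025)
f=manip.grab_frame("side"); pickle.dump(f,open("side2.pkl","wb"))
u,v=proj(f,manip.state()["tool_pos"])[0]; print(u,v)
i=f["image"]; U,V=int(u),int(v); j=cv2.resize(i[V-60:V+70,U-85:U+85],(784,600))
cv2.circle(j,(int((u-U+85)*4.61),int((v-V+60)*4.61)),3,(0,255,0),-1)
cv2.imwrite("pics/side2.png",j)
E
```

```text
time: 0.78
tool_pos: [0.5036, 0.4162, 0.1909]
tool_rot: [-0.0, 0.838, 0.545, 0.0]
contact_force: [0.2, 0.9, -0.5]
gripper_width: -0.002
time: 1.15
tool_pos: [0.5163, 0.4075, 0.1361]
tool_rot: [-0.0, 0.838, 0.546, -0.003]
contact_force: [0.0, 0.2, 0.2]
gripper_width: 0.001
1.15 star pos [0.5163 0.4075 0.1361] err world [ 0.0017 -0.0005 -0.0931] d tool [0.0006 0.0021 0.0931] tiltfix [-0.0036  0.0046 -0.    ]
j [ 0.55  0.2   1.61  0.    1.33 -0.6 ] f [0.  0.2 0.2] w 0.0009559648420078201 hp 0.0187
220.58282939292368 130.65472242999363
```

View pics/side2.png

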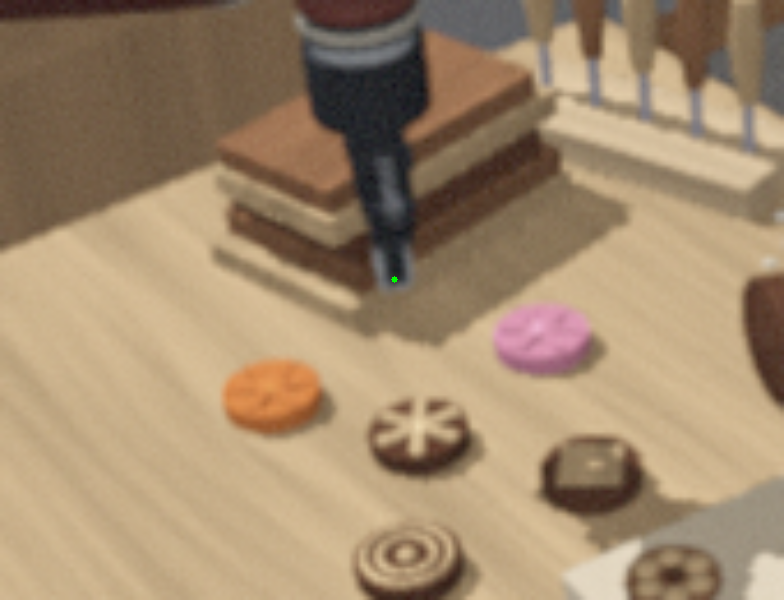

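The shut fingertips now sit at the TCP (green mark, image 394,280), and the star sample below at (418,430) is clear. I'll descend 93 mm and hold.

```bash
python3 -m handwheel '[{"dx":0,"dy":0.002,"dz":0.04,"ax":0,"ay":0,"az":0},{"dx":0,"dy":0.002,"dz":0.07,"ax":0,"ay":0,"az":0},{"dx":0,"dy":0.002,"dz":0.085,"ax":0,"ay":0,"az":0},{"dx":0,"dy":0.002,"dz":0.093,"ax":0,"ay":0,"az":0},{"dx":0,"dy":0.002,"dz":0.093,"ax":0,"ay":0,"az":0}]'
python3 - <<'E'
from h import *
delta("star",0.025)
for n in("side","top"):
    f=manip.grab_frame(n); pickle.dump(f,open(n+"3.pkl","wb"))
    u,v=proj(f,manip.state()["tool_pos"])[0]
    i=f["image"]; U,V=int(u),int(v); j=cv2.resize(i[V-50:V+50,U-65:U+65],(390,300))
    cv2.imwrite("pics/%s3.png"%n,j)
cv2.imwrite("pics/a3.png",np.hstack([cv2.imread("pics/side3.png"),cv2.imread("pics/top3.png")]))
E
```

```text
time: 1.82
tool_pos: [0.5206, 0.4077, 0.0471]
tool_rot: [0.0, 0.838, 0.546, 0.001]
contact_force: [-0.0, -0.6, -0.1]
gripper_width: 0.001
1.82 star pos [0.5206 0.4077 0.0471] err world [-0.0026 -0.0007 -0.0041] d tool [-0.0017 -0.0021  0.0041] tiltfix [ 0.0006 -0.0009 -0.    ]
j [ 0.55  0.3   1.65  0.    1.18 -0.6 ] f [-0.  -0.6 -0.1] w 0.001141387425328485 hp 0.0187
```

View pics/a3.png

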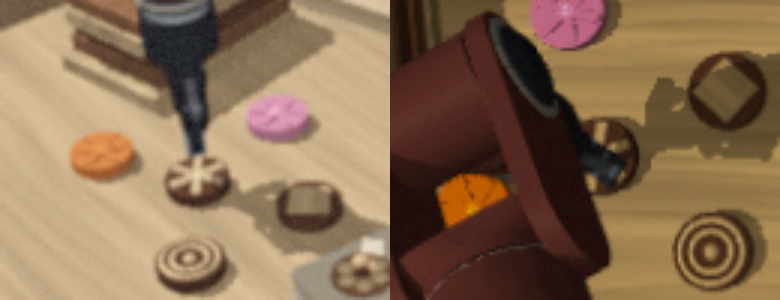

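Height is fine. I'll refine the three centres by overlaying predicted outlines on the initial frames.

```bash
python3 - <<'E'
from h import *
a=np.linspace(0,2*np.pi,60)
rows=[]
for n in("top","side"):
    f=pickle.load(open(n+"0.pkl","rb")); r=[]
    for k,rad,z in(("star",.035,.016),("blue",.0225,.041),("unc",.030,.051)):
        c=np.array(T[k])
        P=np.c_[c[0]+rad*np.cos(a),c[1]+rad*np.sin(a),np.full(60,z)]
        q=proj(f,P); u,v=proj(f,c)[0].astype(int); sc=9
        j=cv2.resize(f["image"][v-14:v+15,u-14:u+15],None,fx=sc,fy=sc,interpolation=cv2.INTER_CUBIC)
        q=((q-[u-14,v-14]+.5)*sc).astype(int)
        cv2.polylines(j,[q.reshape(-1,1,2)],True,(0,255,0),1)
        m=((proj(f,c)[0]-[u-14,v-14]+.5)*sc).astype(int); cv2.circle(j,tuple(map(int,m)),2,(0,255,255),-1)
        r.append(j)
    rows.append(np.hstack(r))
cv2.imwrite("pics/ov.png",np.vstack(rows))
E
```

```text
(no output)
```

View pics/ov.png

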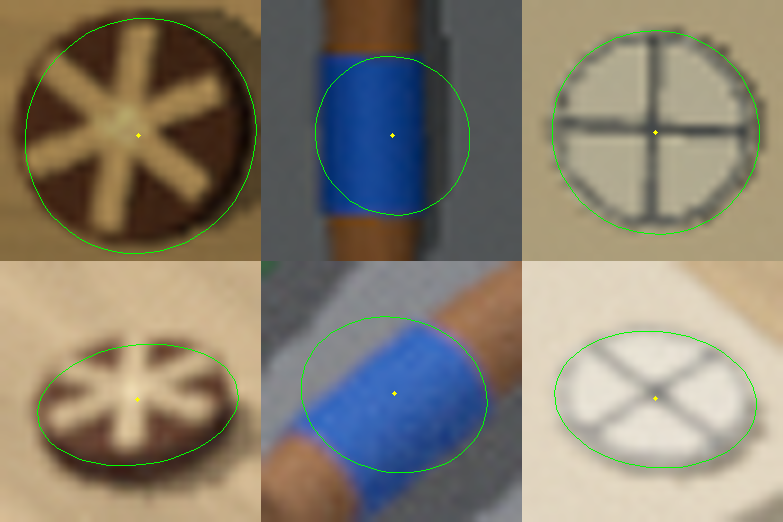

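The star's true centre is about (0.521, 0.410), and the tool is within 3 mm of that. The blue band is at (0.436, -0.330) and the uncarved rosette at (0.661, -0.061). I'll lower by 4 mm and hold for more than 2 s.

```bash
sed -i 's/(0.518,0.407,0.018)/(0.521,0.410,0.018)/;s/-0.331/-0.330/;s/(0.660,-0.062/(0.661,-0.061/' h.py
python3 -m handwheel '[{"dx":0.002,"dy":-0.001,"dz":0.004,"ax":0,"ay":0,"az":0},{"dx":0.002,"dy":-0.001,"dz":0.004,"ax":0,"ay":0,"az":0},{"dx":0.002,"dy":-0.001,"dz":0.004,"ax":0,"ay":0,"az":0},{"dx":0.002,"dy":-0.001,"dz":0.004,"ax":0,"ay":0,"az":0},{"dx":0.002,"dy":-0.001,"dz":0.004,"ax":0,"ay":0,"az":0}]'
python3 - <<'E'
from h import *
delta("star",0.025)
E
python3 -m handwheel '[{"dx":0,"dy":0,"dz":0,"ax":0,"ay":0,"az":0},{"dx":0,"dy":0,"dz":0,"ax":0,"ay":0,"az":0},{"dx":0,"dy":0,"dz":0,"ax":0,"ay":0,"az":0},{"dx":0,"dy":0,"dz":0,"ax":0,"ay":0,"az":0},{"dx":0,"dy":0,"dz":0,"ax":0,"ay":0,"az":0}]'
python3 - <<'E'
from h import *
delta("star",0.025)
E
```

```text
time: 2.55
tool_pos: [0.5203, 0.4094, 0.0424]
tool_rot: [0.0, 0.838, 0.545, 0.0]
contact_force: [-0.3, -0.9, 0.2]
gripper_width: 0.001
2.55 star pos [0.5203 0.4094 0.0424] err world [0.0007 0.0006 0.0006] d tool [ 0.0009  0.0004 -0.0006] tiltfix [ 0. -0. -0.]
j [ 0.55  0.31  1.65 -0.    1.18 -0.6 ] f [-0.3 -0.9  0.2] w 0.0013534754615176794 hp 0.0187
time: 3.18
tool_pos: [0.5203, 0.4094, 0.0423]
tool_rot: [0.0, 0.838, 0.546, 0.0]
contact_force: [0.7, -0.8, -0.4]
gripper_width: -0.001
3.17 star pos [0.5203 0.4094 0.0423] err world [0.0007 0.0006 0.0007] d tool [ 0.0008  0.0004 -0.0007] tiltfix [ 0. -0. -0.]
j [ 0.55  0.31  1.65 -0.    1.18 -0.6 ] f [ 0.7 -0.8 -0.4] w -0.0007868603805558216 hp 0.0187
```

```bash
python3 -m handwheel '[{"dx":0,"dy":0,"dz":0,"ax":0,"ay":0,"az":0},{"dx":0,"dy":0,"dz":0,"ax":0,"ay":0,"az":0},{"dx":0,"dy":0,"dz":0,"ax":0,"ay":0,"az":0},{"dx":0,"dy":0,"dz":0,"ax":0,"ay":0,"az":0},{"dx":0,"dy":0,"dz":0,"ax":0,"ay":0,"az":0}]'
python3 -m handwheel '[{"dx":0,"dy":0,"dz":0,"ax":0,"ay":0,"az":0},{"dx":0,"dy":0,"dz":0,"ax":0,"ay":0,"az":0},{"dx":0,"dy":0,"dz":0,"ax":0,"ay":0,"az":0},{"dx":0,"dy":0,"dz":0,"ax":0,"ay":0,"az":0},{"dx":0,"dy":0,"dz":0,"ax":0,"ay":0,"az":0}]'
python3 -m handwheel '[{"dx":0,"dy":0,"dz":0,"ax":0,"ay":0,"az":0},{"dx":0,"dy":0,"dz":0,"ax":0,"ay":0,"az":0},{"dx":0,"dy":0,"dz":0,"ax":0,"ay":0,"az":0},{"dx":0,"dy":0,"dz":0,"ax":0,"ay":0,"az":0},{"dx":0,"dy":0,"dz":0,"ax":0,"ay":0,"az":0}]'
python3 -m handwheel '[{"dx":0,"dy":0,"dz":-0.03,"ax":0,"ay":0,"az":0},{"dx":0,"dy":0,"dz":-0.08,"ax":0,"ay":0,"az":0},{"dx":0,"dy":0,"dz":-0.12,"ax":0,"ay":0,"az":0},{"dx":0,"dy":0,"dz":-0.15,"ax":0,"ay":0,"az":0},{"dx":0,"dy":0,"dz":-0.15,"ax":0,"ay":0,"az":0}]'
python3 - <<'E'
from h import *
delta("blue",0.12)
E
```

```text
time: 3.8
tool_pos: [0.5203, 0.4094, 0.0423]
tool_rot: [0.0, 0.838, 0.546, -0.0]
contact_force: [0.3, -0.6, 0.5]
gripper_width: 0.004
time: 4.42
tool_pos: [0.5203, 0.4094, 0.0423]
tool_rot: [-0.0, 0.838, 0.546, -0.0]
contact_force: [0.1, 0.1, 0.3]
gripper_width: 0.001
time: 5.05
tool_pos: [0.5203, 0.4094, 0.0423]
tool_rot: [-0.0, 0.838, 0.546, -0.0]
contact_force: [-0.3, -0.0, 0.1]
gripper_width: -0.003
time: 5.68
tool_pos: [0.5219, 0.4105, 0.1962]
tool_rot: [0.0, 0.838, 0.546, 0.003]
contact_force: [-0.1, 0.2, -0.6]
gripper_width: -0.0
5.67 blue pos [0.5219 0.4105 0.1962] err world [-0.0859 -0.7405 -0.0352] d tool [-0.712   0.2211  0.032 ] tiltfix [ 0.0039 -0.0057 -0.    ]
j [ 0.55  0.16  1.56  0.    1.42 -0.6 ] f [-0.1  0.2 -0.6] w -9.56952064542643e-05 hp 0.0187
```

```bash
python3 -m handwheel '[{"dx":-0.047,"dy":0.015,"dz":0,"ax":0,"ay":0,"az":0},{"dx":-0.094,"dy":0.03,"dz":0,"ax":0,"ay":0,"az":0},{"dx":-0.141,"dy":0.045,"dz":0,"ax":0,"ay":0,"az":0},{"dx":-0.188,"dy":0.06,"dz":0,"ax":0,"ay":0,"az":0},{"dx":-0.235,"dy":0.074,"dz":0,"ax":0,"ay":0,"az":0}]'
python3 -m handwheel '[{"dx":-0.047,"dy":0.015,"dz":0,"ax":0,"ay":0,"az":0},{"dx":-0.094,"dy":0.03,"dz":0,"ax":0,"ay":0,"az":0},{"dx":-0.141,"dy":0.045,"dz":0,"ax":0,"ay":0,"az":0},{"dx":-0.188,"dy":0.06,"dz":0,"ax":0,"ay":0,"az":0},{"dx":-0.235,"dy":0.074,"dz":0,"ax":0,"ay":0,"az":0}]'
python3 -m handwheel '[{"dx":-0.05,"dy":0.015,"dz":0,"ax":0,"ay":0,"az":0},{"dx":-0.1,"dy":0.03,"dz":0,"ax":0,"ay":0,"az":0},{"dx":-0.15,"dy":0.045,"dz":0,"ax":0,"ay":0,"az":0},{"dx":-0.19,"dy":0.06,"dz":0,"ax":0,"ay":0,"az":0},{"dx":-0.22,"dy":0.068,"dz":0,"ax":0,"ay":0,"az":0}]'
python3 -m handwheel '[{"dx":-0.015,"dy":0.005,"dz":0,"ax":0,"ay":0,"az":0},{"dx":-0.02,"dy":0.006,"dz":0,"ax":0,"ay":0,"az":0},{"dx":-0.02,"dy":0.006,"dz":0,"ax":0,"ay":0,"az":0},{"dx":-0.02,"dy":0.006,"dz":0,"ax":0,"ay":0,"az":0}]'
python3 - <<'E'
from h import *
delta("blue",0.025)
E
```

```text
time: 6.3
tool_pos: [0.4915, 0.1628, 0.19]
tool_rot: [-0.001, 0.838, 0.546, -0.001]
contact_force: [1.6, 0.5, 0.3]
gripper_width: -0.007
time: 6.92
tool_pos: [0.464, -0.0815, 0.1902]
tool_rot: [-0.001, 0.838, 0.546, -0.001]
contact_force: [0.6, -0.6, 0.3]
gripper_width: 0.0
time: 7.55
tool_pos: [0.4373, -0.3102, 0.1899]
tool_rot: [-0.002, 0.838, 0.545, -0.0]
contact_force: [0.5, 0.2, 0.1]
gripper_width: 0.001
time: 8.05
tool_pos: [0.4361, -0.3287, 0.1922]
tool_rot: [-0.0, 0.838, 0.546, 0.0]
contact_force: [-0.4, -0.1, 0.0]
gripper_width: 0.002
8.05 blue pos [ 0.4361 -0.3287  0.1922] err world [-1.000e-04 -1.300e-03 -1.262e-01] d tool [-0.0013  0.0005  0.1262] tiltfix [-0.0001 -0.0003  0.    ]
j [-0.78 -0.11  1.84  0.    1.41 -1.94] f [-0.4 -0.1  0. ] w 0.0021150858107574742 hp 0.0187
```

```bash
python3 -m handwheel '[{"dx":-0.001,"dy":0,"dz":0.04,"ax":0,"ay":0,"az":0},{"dx":-0.001,"dy":0,"dz":0.08,"ax":0,"ay":0,"az":0},{"dx":-0.001,"dy":0,"dz":0.105,"ax":0,"ay":0,"az":0},{"dx":-0.001,"dy":0,"dz":0.12,"ax":0,"ay":0,"az":0},{"dx":-0.001,"dy":0,"dz":0.126,"ax":0,"ay":0,"az":0}]'
python3 -m handwheel '[{"dx":0,"dy":0,"dz":0,"ax":0,"ay":0,"az":0},{"dx":0,"dy":0,"dz":0,"ax":0,"ay":0,"az":0},{"dx":0,"dy":0,"dz":0,"ax":0,"ay":0,"az":0},{"dx":0,"dy":0,"dz":0,"ax":0,"ay":0,"az":0},{"dx":0,"dy":0,"dz":0,"ax":0,"ay":0,"az":0}]'
python3 - <<'E'
from h import *
delta("blue",0.025)
for n in("side","top"):
    f=manip.grab_frame(n)
    u,v=proj(f,manip.state()["tool_pos"])[0]
    i=f["image"]; U,V=int(u),int(v); j=cv2.resize(i[V-50:V+50,U-65:U+65],(390,300))
    cv2.circle(j,(int((u-U+65)*3),int((v-V+50)*3)),2,(0,255,0),-1)
    cv2.imwrite("pics/%s4.png"%n,j)
cv2.imwrite("pics/a4.png",np.hstack([cv2.imread("pics/side4.png"),cv2.imread("pics/top4.png")]))
E
```

```text
time: 8.68
tool_pos: [0.4355, -0.3301, 0.0658]
tool_rot: [-0.0, 0.838, 0.546, -0.0]
contact_force: [-0.0, 0.6, -0.1]
gripper_width: 0.001
time: 9.3
tool_pos: [0.4355, -0.3307, 0.0665]
tool_rot: [0.0, 0.838, 0.545, 0.0]
contact_force: [-0.2, -0.0, -0.2]
gripper_width: -0.0
9.3 blue pos [ 0.4355 -0.3307  0.0665] err world [ 0.0005  0.0007 -0.0005] d tool [0.0008 0.0002 0.0005] tiltfix [0.0003 0.0001 0.    ]
j [-0.79  0.03  1.93  0.    1.18 -1.94] f [-0.2 -0.  -0.2] w -0.00019136916253835714 hp 0.0187
```

View pics/a4.png

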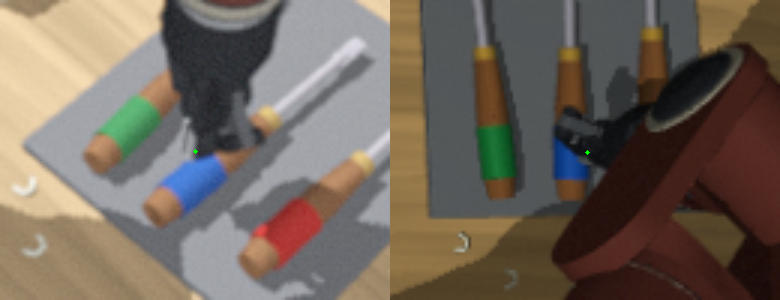

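The fingertips (green mark) are about 25 mm above the blue band in both views, with no contact. I'll hold here.

```bash
python3 -m handwheel '[{"dx":0,"dy":0,"dz":0,"ax":0,"ay":0,"az":0},{"dx":0,"dy":0,"dz":0,"ax":0,"ay":0,"az":0},{"dx":0,"dy":0,"dz":0,"ax":0,"ay":0,"az":0},{"dx":0,"dy":0,"dz":0,"ax":0,"ay":0,"az":0},{"dx":0,"dy":0,"dz":0,"ax":0,"ay":0,"az":0}]'
python3 -m handwheel '[{"dx":0,"dy":0,"dz":0,"ax":0,"ay":0,"az":0},{"dx":0,"dy":0,"dz":0,"ax":0,"ay":0,"az":0},{"dx":0,"dy":0,"dz":0,"ax":0,"ay":0,"az":0},{"dx":0,"dy":0,"dz":0,"ax":0,"ay":0,"az":0},{"dx":0,"dy":0,"dz":0,"ax":0,"ay":0,"az":0}]'
python3 -m handwheel '[{"dx":0,"dy":0,"dz":0,"ax":0,"ay":0,"az":0},{"dx":0,"dy":0,"dz":0,"ax":0,"ay":0,"az":0},{"dx":0,"dy":0,"dz":0,"ax":0,"ay":0,"az":0},{"dx":0,"dy":0,"dz":0,"ax":0,"ay":0,"az":0},{"dx":0,"dy":0,"dz":0,"ax":0,"ay":0,"az":0}]'
python3 -m handwheel '[{"dx":0,"dy":0,"dz":0,"ax":0,"ay":0,"az":0},{"dx":0,"dy":0,"dz":0,"ax":0,"ay":0,"az":0},{"dx":0,"dy":0,"dz":0,"ax":0,"ay":0,"az":0},{"dx":0,"dy":0,"dz":0,"ax":0,"ay":0,"az":0},{"dx":0,"dy":0,"dz":0,"ax":0,"ay":0,"az":0}]'
python3 -m handwheel '[{"dx":0,"dy":0,"dz":-0.03,"ax":0,"ay":0,"az":0},{"dx":0,"dy":0,"dz":-0.07,"ax":0,"ay":0,"az":0},{"dx":0,"dy":0,"dz":-0.1,"ax":0,"ay":0,"az":0},{"dx":0,"dy":0,"dz":-0.12,"ax":0,"ay":0,"az":0},{"dx":0,"dy":0,"dz":-0.12,"ax":0,"ay":0,"az":0}]'
python3 - <<'E'
from h import *
delta("unc",0.025)
E
```

```text
time: 10.02
tool_pos: [0.4355, -0.3306, 0.0663]
tool_rot: [0.0, 0.838, 0.546, 0.0]
contact_force: [-0.1, -0.1, -0.5]
gripper_width: 0.0
time: 10.65
tool_pos: [0.4355, -0.3306, 0.0663]
tool_rot: [0.0, 0.838, 0.546, 0.0]
contact_force: [0.6, -1.0, -1.2]
gripper_width: 0.003
time: 11.28
tool_pos: [0.4354, -0.3306, 0.0663]
tool_rot: [-0.0, 0.838, 0.546, -0.0]
contact_force: [0.2, -0.1, 0.1]
gripper_width: -0.004
time: 11.9
tool_pos: [0.4354, -0.3306, 0.0663]
tool_rot: [-0.0, 0.838, 0.546, -0.0]
contact_force: [0.1, -0.1, 0.1]
gripper_width: 0.0
time: 12.52
tool_pos: [0.4361, -0.3313, 0.188]
tool_rot: [0.002, 0.838, 0.546, 0.0]
contact_force: [0.6, -0.5, -0.5]
gripper_width: 0.005
12.53 unc pos [ 0.4361 -0.3313  0.188 ] err world [ 0.2249  0.2703 -0.112 ] d tool [0.3383 0.0959 0.1119] tiltfix [0.0031 0.0012 0.    ]
j [-0.79 -0.1   1.84 -0.    1.4  -1.94] f [ 0.6 -0.5 -0.5] w 0.004974979450075472 hp 0.0187
```

```bash
python3 -m handwheel '[{"dx":0.045,"dy":0.013,"dz":0,"ax":0,"ay":0,"az":0},{"dx":0.095,"dy":0.027,"dz":0,"ax":0,"ay":0,"az":0},{"dx":0.145,"dy":0.042,"dz":0,"ax":0,"ay":0,"az":0},{"dx":0.195,"dy":0.056,"dz":0,"ax":0,"ay":0,"az":0},{"dx":0.245,"dy":0.07,"dz":0,"ax":0,"ay":0,"az":0}]'
python3 -m handwheel '[{"dx":0.045,"dy":0.013,"dz":0,"ax":0,"ay":0,"az":0},{"dx":0.08,"dy":0.023,"dz":0,"ax":0,"ay":0,"az":0},{"dx":0.093,"dy":0.027,"dz":0,"ax":0,"ay":0,"az":0},{"dx":0.093,"dy":0.027,"dz":0,"ax":0,"ay":0,"az":0},{"dx":0.093,"dy":0.027,"dz":0,"ax":0,"ay":0,"az":0}]'
python3 - <<'E'
from h import *
delta("unc",0.025)
E
```

```text
time: 13.15
tool_pos: [0.5986, -0.1331, 0.1838]
tool_rot: [-0.001, 0.838, 0.546, -0.001]
contact_force: [0.5, 0.2, 0.1]
gripper_width: 0.003
time: 13.78
tool_pos: [0.6601, -0.0618, 0.1856]
tool_rot: [-0.0, 0.838, 0.545, -0.001]
contact_force: [-0.6, -0.7, -0.5]
gripper_width: 0.001
13.78 unc pos [ 0.6601 -0.0618  0.1856] err world [ 0.0009  0.0008 -0.1096] d tool [0.0011 0.0006 0.1096] tiltfix [-0.0012  0.0007 -0.    ]
j [-0.21  0.17  1.56 -0.    1.41 -1.36] f [-0.6 -0.7 -0.5] w 0.0012734542203193938 hp 0.0187
```

```bash
python3 -m handwheel '[{"dx":0.001,"dy":0,"dz":0.035,"ax":0,"ay":0,"az":0},{"dx":0.001,"dy":0,"dz":0.07,"ax":0,"ay":0,"az":0},{"dx":0.001,"dy":0,"dz":0.092,"ax":0,"ay":0,"az":0},{"dx":0.001,"dy":0,"dz":0.104,"ax":0,"ay":0,"az":0},{"dx":0.001,"dy":0,"dz":0.109,"ax":0,"ay":0,"az":0}]'
python3 -m handwheel '[{"dx":0,"dy":0,"dz":0,"ax":0,"ay":0,"az":0},{"dx":0,"dy":0,"dz":0,"ax":0,"ay":0,"az":0},{"dx":0,"dy":0,"dz":0,"ax":0,"ay":0,"az":0},{"dx":0,"dy":0,"dz":0,"ax":0,"ay":0,"az":0},{"dx":0,"dy":0,"dz":0,"ax":0,"ay":0,"az":0}]'
python3 - <<'E'
from h import *
delta("unc",0.025)
for n in("side","top"):
    f=manip.grab_frame(n); cv2.imwrite("pics/%s5full.png"%n,f["image"])
    u,v=proj(f,manip.state()["tool_pos"])[0]
    i=f["image"]; U,V=int(u),int(v); j=cv2.resize(i[V-50:V+50,U-65:U+65],(390,300))
    cv2.circle(j,(int((u-U+65)*3),int((v-V+50)*3)),2,(0,255,0),-1)
    cv2.imwrite("pics/%s5.png"%n,j)
cv2.imwrite("pics/a5.png",np.hstack([cv2.imread("pics/side5.png"),cv2.imread("pics/top5.png")]))
E
```

```text
time: 14.4
tool_pos: [0.6614, -0.0603, 0.0772]
tool_rot: [0.0, 0.838, 0.545, 0.0]
contact_force: [0.4, -0.5, -0.1]
gripper_width: 0.0
time: 15.02
tool_pos: [0.6614, -0.0599, 0.0775]
tool_rot: [0.0, 0.838, 0.546, 0.0]
contact_force: [0.6, -0.5, 0.1]
gripper_width: -0.003
15.03 unc pos [ 0.6614 -0.0599  0.0775] err world [-0.0004 -0.0011 -0.0015] d tool [-0.0012  0.0001  0.0015] tiltfix [ 0.0002 -0.0001 -0.    ]
j [-0.2   0.27  1.63  0.    1.23 -1.36] f [ 0.6 -0.5  0.1] w -0.0030391213195183927 hp 0.0187
```

View pics/a5.png

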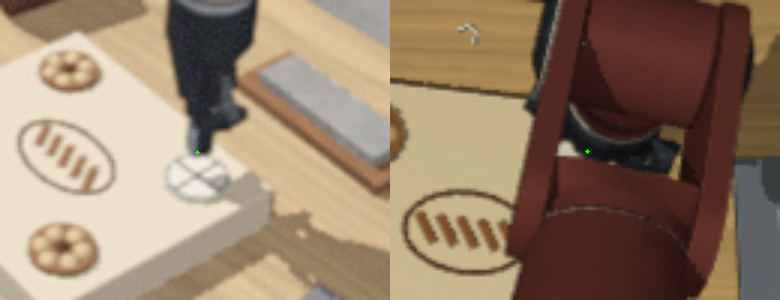

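View pics/top5full.png

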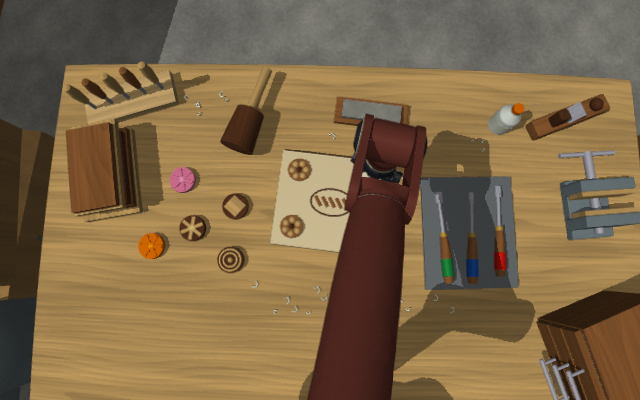

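The fingertips are about 26 mm above the rosette with the cross (side crop 197,152 over 198,180). In the full top view nothing else has moved. I'll hold and then hand in.

```bash
python3 -m handwheel '[{"dx":0,"dy":0,"dz":0,"ax":0,"ay":0,"az":0},{"dx":0,"dy":0,"dz":0,"ax":0,"ay":0,"az":0},{"dx":0,"dy":0,"dz":0,"ax":0,"ay":0,"az":0},{"dx":0,"dy":0,"dz":0,"ax":0,"ay":0,"az":0},{"dx":0,"dy":0,"dz":0,"ax":0,"ay":0,"az":0}]'
python3 -m handwheel '[{"dx":0,"dy":0,"dz":0,"ax":0,"ay":0,"az":0},{"dx":0,"dy":0,"dz":0,"ax":0,"ay":0,"az":0},{"dx":0,"dy":0,"dz":0,"ax":0,"ay":0,"az":0},{"dx":0,"dy":0,"dz":0,"ax":0,"ay":0,"az":0},{"dx":0,"dy":0,"dz":0,"ax":0,"ay":0,"az":0}]'
python3 -m handwheel '[{"dx":0,"dy":0,"dz":0,"ax":0,"ay":0,"az":0},{"dx":0,"dy":0,"dz":0,"ax":0,"ay":0,"az":0},{"dx":0,"dy":0,"dz":0,"ax":0,"ay":0,"az":0},{"dx":0,"dy":0,"dz":0,"ax":0,"ay":0,"az":0},{"dx":0,"dy":0,"dz":0,"ax":0,"ay":0,"az":0}]'
python3 -m handwheel '[{"dx":0,"dy":0,"dz":0,"ax":0,"ay":0,"az":0},{"dx":0,"dy":0,"dz":0,"ax":0,"ay":0,"az":0},{"dx":0,"dy":0,"dz":0,"ax":0,"ay":0,"az":0},{"dx":0,"dy":0,"dz":0,"ax":0,"ay":0,"az":0},{"dx":0,"dy":0,"dz":0,"ax":0,"ay":0,"az":0}]'
python3 - <<'E'
from h import *
delta("unc",0.025)
print(manip.job_done())
E
```

```text
time: 15.75
tool_pos: [0.6614, -0.0599, 0.0773]
tool_rot: [0.0, 0.838, 0.545, 0.0]
contact_force: [0.1, 0.6, 0.5]
gripper_width: -0.001
time: 16.38
tool_pos: [0.6614, -0.0599, 0.0773]
tool_rot: [-0.0, 0.838, 0.546, -0.0]
contact_force: [0.2, -0.4, 0.7]
gripper_width: 0.0
time: 17.0
tool_pos: [0.6614, -0.0599, 0.0773]
tool_rot: [-0.0, 0.838, 0.546, 0.0]
contact_force: [0.1, 0.3, -0.8]
gripper_width: -0.001
time: 17.62
tool_pos: [0.6614, -0.0599, 0.0773]
tool_rot: [0.0, 0.838, 0.546, 0.0]
contact_force: [0.3, 0.5, 0.6]
gripper_width: -0.001
17.62 unc pos [ 0.6614 -0.0599  0.0773] err world [-0.0004 -0.0011 -0.0013] d tool [-0.0012  0.0001  0.0013] tiltfix [ 0. -0. -0.]
j [-0.2   0.27  1.63  0.    1.23 -1.36] f [0.3 0.5 0.6] w -0.0012262866045637069 hp 0.0187
the job is handed in; nothing more can be done
None
```

The arm pointed, gripper shut, at the star sample, then the blue band of the gouge, then the uncarved rosette. It kept still at each for about 2.5 s or more and was handed in at 17.6 s, still pointing at the rosette.

- **Position:** by my image measurements the fingertips were 24, 25 and 26 mm above the three targets, each within about 2 mm of its centre. The camera calibration itself is only good to about 2 mm.
- **Contact:** the forces I read between moves stayed at noise level, under 2 N. The last top view showed nothing moved in the parts it could see. The arm hid part of the panel in that view, so I checked the rosette with the side camera.
- **Corrections on the way:** the first move call was refused for missing keys before anything moved. My first estimate of the star's centre was about 4 mm off, and I corrected it before the hold there.

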